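# Release and push off a fume-filter cover

## Task

Open the wine-red fume filter unit for a filter change: press the yellow snap tab all the way in, then push the released grey cover (by its orange rib) along its runners off the filter opening until the filter is completely uncovered. Only press and push with the fingertips; do not lift or tip the cover, leave it lying flat on its runners on the unit, and do not disturb the jar, the spray can or the magnet square beside it.

Things in the scene. Friction and masses are not known exactly. Their poses are not given: they have to be found in the camera images.
- unit: Wine-red fume filter unit, fixed to the table, 130 (x) x 300 (y) x 80 mm high (deck at z 80 mm). Origin under its centre on the table, z up. The cover slides along its +y, roughly to the robot's left (turned up to 0.5 rad). Two aluminium runners at x -45 and 45 mm, 10 mm wide, tops at z 84 mm, carry the cover; black guides beside them (inner faces x -50 and 50 mm) keep it straight.
- opening (a point): Centre of the filter opening at deck height (unit frame x 0, y -70, z 80 mm). The opening is 80 mm (x) by 100 mm (y), with a white pleated filter inside. Beside it the guides rise to z 98 mm and have lips over the cover's edges, reaching in to x -45 and 45 mm (undersides at z 94.5 mm); further along +y they rise only to 89 mm, without lips.
- end_stop (a point): Middle of the inner face of the black end stop across the far end of the runners (unit frame x 0, y 139, z 84 mm; top at z 94 mm). A cover pushed right up to it has its origin at y 81 mm in the unit's frame.
- cover: Loose grey plastic plate 96 (x) x 116 (y) x 8 mm, 0.11 to 0.19 kg, with an orange rib on top. Origin at the centre of its underside, axes along the unit's; starts at about x 0, y -73, z 84 mm of the unit, over the opening. The yellow tab blocks it until pressed in; then it slides over the tab with 1 to 2 N. The opening is all uncovered once its origin is past y 38 mm of the unit.
- rib_top (a point): Centre of the top of the cover's orange rib. The rib is 60 mm long across the sliding direction (x), 8 mm thick (y) and stands 18 mm above the plate's top; it is centred 10 mm towards -y from the plate's centre, so 44 mm of flat plate lie behind it to push from. Its top is 26 mm above the plate's underside.
- tab (a joint): How far the yellow snap tab is pressed in (m): 0 standing proud, 0.010 fully in. It moves straight down, resists with about 3 N, stops hard at 0.010 and stays wherever it is left (no return spring). The cover is released beyond about 0.0075.
- tab_top (a point): Centre of the yellow tab's flat top, 50 x 50 mm. It lies at x 0, y 15 mm in the unit's frame, just ahead of the cover's front edge; its top is 11 mm above the deck (z 91 mm) when proud and 1 mm above the deck (z 81 mm) when fully in.
- paste_jar: Loose jar with a red cap, 56 mm across, 65 mm high, standing on the table on the unit's far side. Origin at the centre of its underside. Not to be disturbed.
- spray_can: Loose spray can with a blue label, 52 mm across, 120 mm high, standing on the table on the unit's far side. Origin at the centre of its underside. Not to be disturbed.
- magnet_square: Loose red welding magnet square, 80 mm long, 18 mm wide and 80 mm high, standing on the table on the unit's far side. Origin on its underside at the centre of its foot. Not to be disturbed.

How it is judged (in metres and radians):
On the way, in this order (a step that is already met when the one before it is completed fails the run):
1. the yellow tab is pressed in while the cover is still on its seat (value of joint tab above 0.008 m and y of cover in the frame of unit below -0.055 m), for 0.1 s.
2. the cover is pushed off the opening (value of joint tab above 0.0075 m and y of cover in the frame of unit above 0.038 m), for 0.1 s.
At the end, for the whole second after the job is handed in: The tab is still in (over 7.5 mm); the cover lies still and flat (0.05 rad) on its runners (height within 4 mm, sideways 10 mm), its centre at y 38 to 88 mm of the unit, so the opening is all uncovered; jar, can and magnet square within 20 mm of their starts (all of step 2 and y of cover in the frame of unit below 0.088 m and x of cover in the frame of unit between -0.01 and 0.01 m and z of cover in the frame of unit between 0.08 and 0.088 m and angle between cover's own z axis and vertical below 0.05 rad and linear speed of cover below 0.01 m/s and distance of each of paste_jar, spray_can, magnet_square from where it was at the start of the episode below 0.02 m); the robot touches nothing.
It fails at once if the cover is lifted or tipped (z of cover in the frame of unit above 0.096 m or angle between cover's own z axis and vertical above 0.2 rad).
It fails at once if the jar, the can or the magnet square is shifted or knocked over (distance of any of paste_jar, spray_can, magnet_square from where it was at the start of the episode above 0.02 m or angle between any of paste_jar, spray_can, magnet_square's own z axis and vertical above 0.3 rad).
It also fails if it takes over 38 s, if anything falls off the work surface, if the arm or the gripper's body presses on something with over 40 N, if the wrist force passes 120 N, or if a joint passes its speed limit or range.

## Robot

A 6-joint arm with a two-finger parallel gripper is mounted at the origin on the work surface. World frame = base frame: x ahead of the robot, y to its left, z up, the work surface at z = 0. Lengths are in mm, angles in rad, forces in N, time in s.
With the tool pointing down it reaches from about 275 to 750 mm from the base axis. Payload 10.2 kg.
Tool frame: the origin (TCP) lies at the very end of the fingers, on their centre line; the grasp point (between the pads) lies 19 mm behind it; x points along the fingers, y is the direction in which the jaws open and shut, and the axes are right-handed (so a half turn about x gives the same grasp; the last joint's range is limited). The gripper opens to 85 mm and grips with 20 to 120 N. Pads are 22 mm wide; open, the fingers measure 114 mm over their backs; the gripper's body (76 mm by 85 mm) begins 54 mm behind the grasp point. The pads swing forward as they close: fully open they stand 13 mm farther back than shut.
Start: joints at [0.888, 0.313, 1.498, -0, 1.331, -0.223], TCP at [232.992, 470.474, 231.294] pointing down, gripper open.
Joint ranges: [-2.94, 2.94], [-0.97, 2.17], [0.19, 2.56], [-1.23, 4.37], [0.02, 3.11], [-2.88, 2.88]. Speed limits (rad/s): [2.39, 2.39, 3.01, 3.14, 3.14, 3.14].

## Interface

Orientations are given as a unit quaternion [w, x, y, z].
In Python, from rig import ctrl, viewer, finish_job gives the robot as it stands.
- The arm moves only by the tool carry_out, never from a script. Its argument "targets" is a list of rows, each an object of numbers: "x", "y", "z": the shift along the world's x, y, z in m; "ax", "ay", "az": the turn, a rotation vector about the world's x, y, z in rad; "hand": the opening, from -1 (shut) to 1 (fully open). A call has 1 to 5 rows; each row is the pose to reach, as a shift and turn from the pose commanded when the call began; what a row does not reach only later rows make up. A row lasts 1/8 s, in which the tool goes at most 62.5 mm and 10.7 degrees, less where a joint would pass 70% of its speed; a pose out of reach is approached as far as the arm can. A call with a gripper value outside its range is refused whole. The fingers move at their own pace and stop on an object; "grip_force" is the grip in N (left out, the last holds). Time passes only in rows, so rows that repeat a pose let the fingers close. It gives the time, the measured TCP pose, the force and the opening at its end, in the units of the state.
- ctrl.sense(): the state, without advancing time (a new reading comes with each control period).
- viewer.capture(name): name is "side" or "top"; returns the picture (420x560x3 uint8, blue, green, red); there is no depth.
- viewer.camera_info(name): a dict with "fx", "fy", "cx", "cy" (pixels), "R" (3x3) and "t" (3): a world point X has camera coordinates R X + t. Camera axes: x right, y down, z forward; pixel columns grow to the right and rows downward; lengths in mm; the calibration is good to about 2 mm. A picture is of the moment at which its call begins. camera_info takes no time and is no camera call.
- finish_job(): hands the job in, once; it reports no verdict.
The state is a dict: "time_s": time; "joints": joint angles; "dq": joint speeds; "tau": joint torques, N m; "eef_pos": TCP position; "ee_rot": TCP orientation; "force": force on the tool from outside, world axes, zero at the start; "wrist_torque": the same for the moment, N m; "grip_width": opening from 0.0 (shut) to 1.0 (fully open).
Only numpy, scipy, OpenCV 4.12 (cv2) and the standard library are available. Lean on these libraries where they do the work, as an engineer would, in place of code of your own. Each camera call takes 0.05 s, during which the arm holds its last target. There are 200 camera calls.

## Working session

There is one attempt and no reset: what is moved stays moved. The work goes in short steps, Python scripts to look and compute and a tool call to move; the robot and the scene stay as the last step left them, time stands still between calls to the robot, and variables do not carry over. Pictures are saved under pics/ and viewed, about 8 in all and at most 12, crops included, and the job is handed in when it is done.

Besides the shell and the picture viewer there is one more tool, called after "Emit:" as name(argument=value, ...) on one line, values as JSON. carry_out: Moves the arm, as the interface text tells. Its arguments: {"type":"object","properties":{"targets":{"type":"array"},"grip_force":{"type":"number"}},"required":["targets"]}

```bash
mkdir -p pics; ls; python3 - <<'E'
from rig import ctrl, viewer
import cv2,numpy as np
for n in("top","side"):
    cv2.imwrite(f"pics/{n}0.png",viewer.capture(n)); i=viewer.camera_info(n); print(n,{k:np.round(v,3).tolist() for k,v in i.items()})
print(ctrl.sense())
E
```

```text
pics
top {'fx': 460.297, 'fy': 460.297, 'cx': 271.172, 'cy': 214.657, 'R': [[-0.007, -1.0, 0.012], [-0.992, 0.006, -0.126], [0.126, -0.013, -0.992]], 't': [17.219, 651.97, 830.748]}
side {'fx': 464.832, 'fy': 464.832, 'cx': 284.701, 'cy': 212.609, 'R': [[-0.732, -0.681, -0.019], [-0.495, 0.55, -0.673], [0.469, -0.483, -0.739]], 't': [492.606, 351.039, 530.594]}
{'time_s': 0.1, 'joints': array([ 8.87612257e-01,  3.13364872e-01,  1.49835241e+00,  1.57735392e-05,
        1.33101678e+00, -2.23435989e-01]), 'dq': array([-0.00054574, -0.00194824, -0.00196637,  0.00023995, -0.00257579,
        0.00142763]), 'tau': array([ 1.66073933e-03, -4.12901473e+01, -2.60142642e+01, -1.98584708e-04,
        3.06057271e-03,  3.88890192e-05]), 'eef_pos': array([232.82914056, 470.29078355, 230.81051354]), 'ee_rot': array([ 0.68832439,  0.16075858,  0.6886876 , -0.16147942]), 'force': array([ 0.06140913, -0.03339287,  0.27513664]), 'wrist_torque': array([-0.0384023 ,  0.02652332, -0.0102015 ]), 'grip_width': 1.000158828099259}
```

View pics/top0.png

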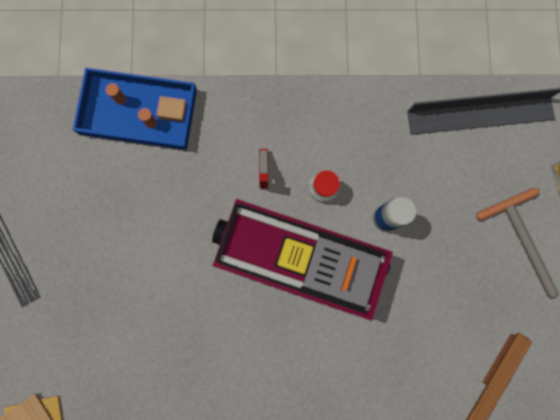

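View pics/side0.png

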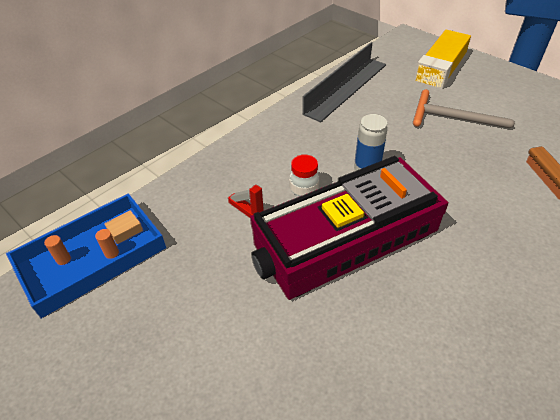

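The top view shows the yellow tab at about (295,257), the orange rib at about (349,274), and the unit's +y pointing left and slightly up. The jar (326,185), can (397,213) and magnet (264,168) stand on the far side. The side view shows the tab at (343,210) and the rib at (394,182).

```bash
cat > h.py <<'E'
import cv2,numpy as np
from rig import ctrl,viewer
def blob(img,lo,hi,near):
    h=cv2.cvtColor(img,cv2.COLOR_BGR2HSV); m=cv2.inRange(h,lo,hi)
    m=cv2.morphologyEx(m,cv2.MORPH_CLOSE,np.ones((5,5)))
    cs,_=cv2.findContours(m,cv2.RETR_EXTERNAL,cv2.CHAIN_APPROX_NONE)
    cs=[c for c in cs if cv2.contourArea(c)>40]
    return min(cs,key=lambda c:np.hypot(*(np.array(cv2.minAreaRect(c)[0])-near)))
def ray(n,uv,z):
    i=viewer.camera_info(n); R=np.array(i["R"]);t=np.array(i["t"])
    d=R.T@[(uv[0]-i["cx"])/i["fx"],(uv[1]-i["cy"])/i["fy"],1]; c=-R.T@t
    return c+d*(z-c[2])/d[2]
E
python3 - <<'E'
from h import *
t=cv2.imread("pics/top0.png"); s=cv2.imread("pics/side0.png")
Y=((22,120,60),(35,255,255)); O=((5,150,60),(19,255,255))
for nm,c,z,pt,ps in(("tab",Y,91,(295,257),(343,210)),("rib",O,110,(349,274),(394,182))):
    for n,im,p in(("top",t,pt),("side",s,ps)):
        b=blob(im,*c,p); r=cv2.minAreaRect(b); box=np.array([ray(n,q,z)[:2] for q in cv2.boxPoints(r)])
        print(nm,n,np.round(r[0]),cv2.contourArea(b),ray(n,r[0],z).round(1),box.round(0).tolist())
b=blob(t,((160,120,30),(179,255,160)),(300,260)); 
r=cv2.minAreaRect(b);print("unit",r,[ray("top",q,80)[:2].round() .tolist() for q in cv2.boxPoints(r)])
for n,p,z in(("jar",(326,183),65),("can",(400,211),120),("mag",(264,168),80)): print(n,ray("top",p,z).round())
E
```

```text
tab top [295. 256.] 865.0 [572.6 -27.7  91. ] [[556.0, 6.0], [607.0, -11.0], [589.0, -62.0], [539.0, -44.0]]
tab side [342. 210.] 818.0 [567.5 -23.7  91. ] [[602.0, -9.0], [582.0, -72.0], [534.0, -37.0], [554.0, 21.0]]
rib top [349. 273.] 149.5 [ 541. -119.  110.] [[515.0, -105.0], [570.0, -124.0], [567.0, -133.0], [512.0, -114.0]]
rib side [393. 183.] 304.5 [ 534.4 -111.   110. ] [[567.0, -112.0], [568.0, -133.0], [503.0, -110.0], [503.0, -90.0]]Traceback (most recent call last):
  File "<stdin>", line 8, in <module>
TypeError: blob() missing 1 required positional argument: 'near'
```

Emit:
carry_out(targets=[{"x": 0.034, "y": -0.05, "z": 0, "az": -0.144, "hand": -1}, {"x": 0.068, "y": -0.1, "z": 0, "az": -0.288, "hand": -1}, {"x": 0.102, "y": -0.15, "z": 0, "az": -0.432, "hand": -1}, {"x": 0.136, "y": -0.2, "z": 0, "az": -0.576, "hand": -1}, {"x": 0.17, "y": -0.25, "z": 0, "az": -0.72, "hand": -1}], grip_force=40)

```text
invalid input at $.targets[0]: expected keys x, y, z, ax, ay, az, hand
```

Emit:
carry_out(targets=[{"x": 0.034, "y": -0.05, "z": 0, "az": -0.144, "hand": -1}, {"x": 0.068, "y": -0.1, "z": 0, "az": -0.288, "hand": -1}, {"x": 0.102, "y": -0.15, "z": 0, "az": -0.432, "hand": -1}, {"x": 0.136, "y": -0.2, "z": 0, "az": -0.576, "hand": -1}, {"x": 0.169, "y": -0.247, "z": 0, "az": -0.72, "hand": -1}])

```text
invalid input at $.targets[0]: expected keys x, y, z, ax, ay, az, hand
```

Emit:
carry_out(targets=[{"x": 0.034, "y": -0.05, "z": 0, "ax": 0, "ay": 0, "az": -0.144, "hand": -1}, {"x": 0.068, "y": -0.1, "z": 0, "ax": 0, "ay": 0, "az": -0.288, "hand": -1}, {"x": 0.102, "y": -0.15, "z": 0, "ax": 0, "ay": 0, "az": -0.432, "hand": -1}, {"x": 0.136, "y": -0.2, "z": 0, "ax": 0, "ay": 0, "az": -0.576, "hand": -1}, {"x": 0.17, "y": -0.25, "z": 0, "ax": 0, "ay": 0, "az": -0.72, "hand": -1}], grip_force=40)

```text
time_s: 0.72
eef_pos: [403.7, 218.7, 231.2]
ee_rot: [0.587, 0.395, 0.587, -0.395]
force: [0.1, 0.2, 0.2]
grip_width: -0.003
```

Emit:
carry_out(targets=[{"x": 0.034, "y": -0.05, "z": 0, "ax": 0, "ay": 0, "az": -0.144, "hand": -1}, {"x": 0.068, "y": -0.1, "z": 0, "ax": 0, "ay": 0, "az": -0.288, "hand": -1}, {"x": 0.102, "y": -0.15, "z": 0, "ax": 0, "ay": 0, "az": -0.432, "hand": -1}, {"x": 0.136, "y": -0.2, "z": 0, "ax": 0, "ay": 0, "az": -0.576, "hand": -1}, {"x": 0.169, "y": -0.247, "z": 0, "ax": 0, "ay": 0, "az": -0.72, "hand": -1}])

```text
time_s: 1.35
eef_pos: [572.7, -28.5, 231.0]
ee_rot: [-0.41, -0.576, -0.41, 0.576]
force: [0.3, 0.3, 0.5]
grip_width: 0.001
```

Emit:
carry_out(targets=[{"x": 0, "y": 0, "z": -0.05, "ax": 0, "ay": 0, "az": 0, "hand": -1}, {"x": 0, "y": 0, "z": -0.1, "ax": 0, "ay": 0, "az": 0, "hand": -1}, {"x": 0, "y": 0, "z": -0.125, "ax": 0, "ay": 0, "az": 0, "hand": -1}])

```text
time_s: 1.72
eef_pos: [570.6, -26.4, 103.2]
ee_rot: [-0.41, -0.574, -0.413, 0.576]
force: [0.6, -0.3, 0.4]
grip_width: 0.0
```

```bash
python3 - <<'E'
from h import *
s=viewer.capture("side"); cv2.imwrite("pics/s1.png",cv2.resize(s[100:320,230:480],None,fx=3,fy=2.7))
print(ctrl.sense()["eef_pos"])
E
```

```text
[569.70835457 -26.10387796 101.00098342]
```

View pics/s1.png

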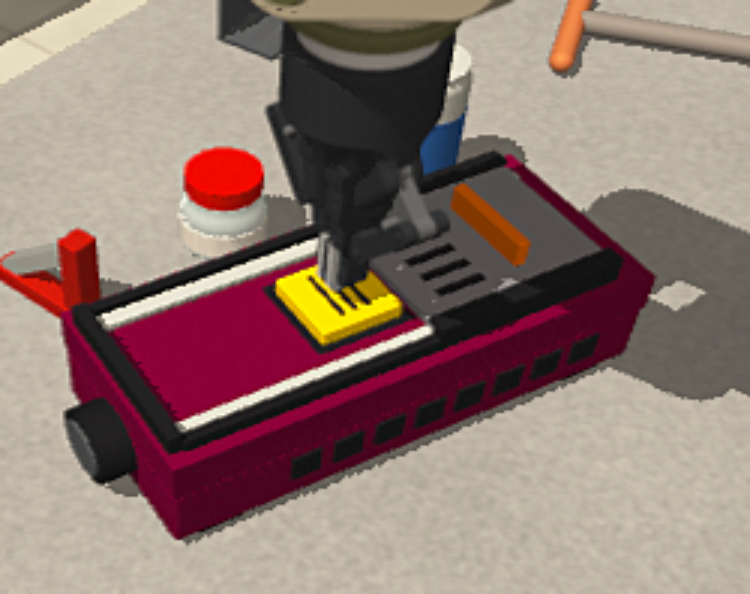

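The fingertips are shut above the tab (crop (340,285)), well clear of the cover's front edge. Pressing next.

Emit:
carry_out(targets=[{"x": 0, "y": 0, "z": -0.005, "ax": 0, "ay": 0, "az": 0, "hand": -1}, {"x": 0, "y": 0, "z": -0.01, "ax": 0, "ay": 0, "az": 0, "hand": -1}, {"x": 0, "y": 0, "z": -0.014, "ax": 0, "ay": 0, "az": 0, "hand": -1}, {"x": 0, "y": 0, "z": -0.017, "ax": 0, "ay": 0, "az": 0, "hand": -1}])

```text
time_s: 2.28
eef_pos: [572.2, -26.5, 89.7]
ee_rot: [0.412, 0.575, 0.411, -0.575]
force: [-1.4, -0.3, 3.1]
grip_width: -0.003
```

Emit:
carry_out(targets=[{"x": 0, "y": 0, "z": -0.003, "ax": 0, "ay": 0, "az": 0, "hand": -1}, {"x": 0, "y": 0, "z": -0.006, "ax": 0, "ay": 0, "az": 0, "hand": -1}, {"x": 0, "y": 0, "z": -0.008, "ax": 0, "ay": 0, "az": 0, "hand": -1}, {"x": 0, "y": 0, "z": -0.008, "ax": 0, "ay": 0, "az": 0, "hand": -1}])

```text
time_s: 2.78
eef_pos: [572.0, -26.5, 81.1]
ee_rot: [-0.411, -0.575, -0.411, 0.575]
force: [1.0, -1.0, 0.2]
grip_width: 0.004
```

Emit:
carry_out(targets=[{"x": 0, "y": 0, "z": -0.001, "ax": 0, "ay": 0, "az": 0, "hand": -1}, {"x": 0, "y": 0, "z": -0.002, "ax": 0, "ay": 0, "az": 0, "hand": -1}, {"x": 0, "y": 0, "z": -0.002, "ax": 0, "ay": 0, "az": 0, "hand": -1}])

```text
time_s: 3.15
eef_pos: [572.1, -26.6, 80.8]
ee_rot: [0.412, 0.575, 0.411, -0.575]
force: [-5.0, 0.3, 14.3]
grip_width: 0.002
```

Hard stop felt (14 N at z 80.8). Now I'll rise and move behind the rib.

Emit:
carry_out(targets=[{"x": 0, "y": 0, "z": 0.03, "ax": 0, "ay": 0, "az": 0, "hand": -1}, {"x": 0, "y": 0, "z": 0.07, "ax": 0, "ay": 0, "az": 0, "hand": -1}, {"x": -0.014, "y": -0.04, "z": 0.07, "ax": 0, "ay": 0, "az": 0, "hand": -1}, {"x": -0.027, "y": -0.08, "z": 0.07, "ax": 0, "ay": 0, "az": 0, "hand": -1}, {"x": -0.041, "y": -0.12, "z": 0.07, "ax": 0, "ay": 0, "az": 0, "hand": -1}])

```text
time_s: 3.78
eef_pos: [530.3, -147.5, 149.1]
ee_rot: [-0.411, -0.575, -0.412, 0.575]
force: [0.2, 0.5, -0.4]
grip_width: -0.003
```

Emit:
carry_out(targets=[{"x": 0, "y": 0, "z": -0.02, "ax": 0, "ay": 0, "az": 0, "hand": -1}, {"x": 0, "y": 0, "z": -0.03, "ax": 0, "ay": 0, "az": 0, "hand": -1}, {"x": 0, "y": 0, "z": -0.03, "ax": 0, "ay": 0, "az": 0, "hand": -1}])

```text
time_s: 4.15
eef_pos: [530.7, -146.0, 118.7]
ee_rot: [-0.411, -0.575, -0.412, 0.575]
force: [-1.1, -0.3, 0.4]
grip_width: 0.003
```

```bash
python3 - <<'E'
from h import *
s=viewer.capture("side"); cv2.imwrite("pics/s2.png",cv2.resize(s[100:300,230:480],None,fx=3.2,fy=3))
q=ctrl.sense(); print(q["eef_pos"],q["force"])
E
```

```text
[ 531.11950899 -146.07765075  119.34415023] [-0.60836563  0.16861179  0.83363568]
```

View pics/s2.png

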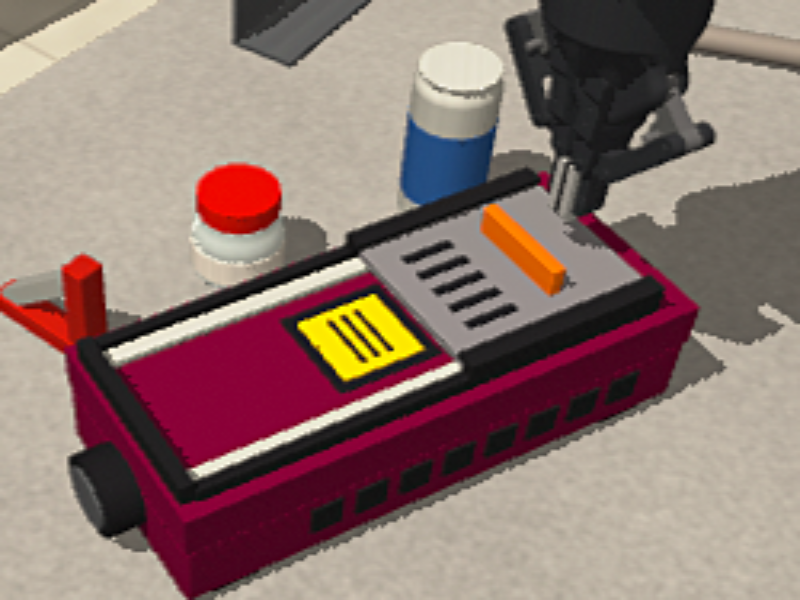

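The tab is flush with the deck, the cover is still on its seat, and the fingertips (crop (567,215)) are behind the rib. Lowering and starting the push.

Emit:
carry_out(targets=[{"x": 0, "y": 0, "z": -0.015, "ax": 0, "ay": 0, "az": 0, "hand": -1}, {"x": 0, "y": 0, "z": -0.022, "ax": 0, "ay": 0, "az": 0, "hand": -1}, {"x": 0, "y": 0, "z": -0.022, "ax": 0, "ay": 0, "az": 0, "hand": -1}])

```text
time_s: 4.58
eef_pos: [530.7, -146.3, 96.6]
ee_rot: [-0.411, -0.575, -0.412, 0.575]
force: [-0.4, -0.7, 0.4]
grip_width: -0.003
```

Emit:
carry_out(targets=[{"x": 0.0015, "y": 0.0045, "z": 0, "ax": 0, "ay": 0, "az": 0, "hand": -1}, {"x": 0.003, "y": 0.009, "z": 0, "ax": 0, "ay": 0, "az": 0, "hand": -1}, {"x": 0.0045, "y": 0.0135, "z": 0, "ax": 0, "ay": 0, "az": 0, "hand": -1}, {"x": 0.006, "y": 0.018, "z": 0, "ax": 0, "ay": 0, "az": 0, "hand": -1}, {"x": 0.0075, "y": 0.0225, "z": 0, "ax": 0, "ay": 0, "az": 0, "hand": -1}])

```text
time_s: 5.2
eef_pos: [538.7, -123.8, 97.4]
ee_rot: [0.411, 0.575, 0.411, -0.575]
force: [-0.0, -2.1, 1.0]
grip_width: 0.003
```

Emit:
carry_out(targets=[{"x": 0.0035, "y": 0.01, "z": 0, "ax": 0, "ay": 0, "az": 0, "hand": -1}, {"x": 0.007, "y": 0.02, "z": 0, "ax": 0, "ay": 0, "az": 0, "hand": -1}, {"x": 0.0105, "y": 0.03, "z": 0, "ax": 0, "ay": 0, "az": 0, "hand": -1}, {"x": 0.0135, "y": 0.04, "z": 0, "ax": 0, "ay": 0, "az": 0, "hand": -1}, {"x": 0.017, "y": 0.05, "z": 0, "ax": 0, "ay": 0, "az": 0, "hand": -1}])

```text
time_s: 5.82
eef_pos: [555.7, -73.3, 97.3]
ee_rot: [-0.411, -0.575, -0.411, 0.575]
force: [-0.7, -1.2, 0.3]
grip_width: -0.002
```

```bash
python3 - <<'E'
from h import *
s=viewer.capture("side"); cv2.imwrite("pics/s3.png",cv2.resize(s[100:300,230:480],None,fx=3.2,fy=3))
q=ctrl.sense(); print(q["eef_pos"],q["force"])
E
```

```text
[555.93354832 -72.19811668  97.2570373 ] [0.757376   1.30063381 0.11665211]
```

View pics/s3.png

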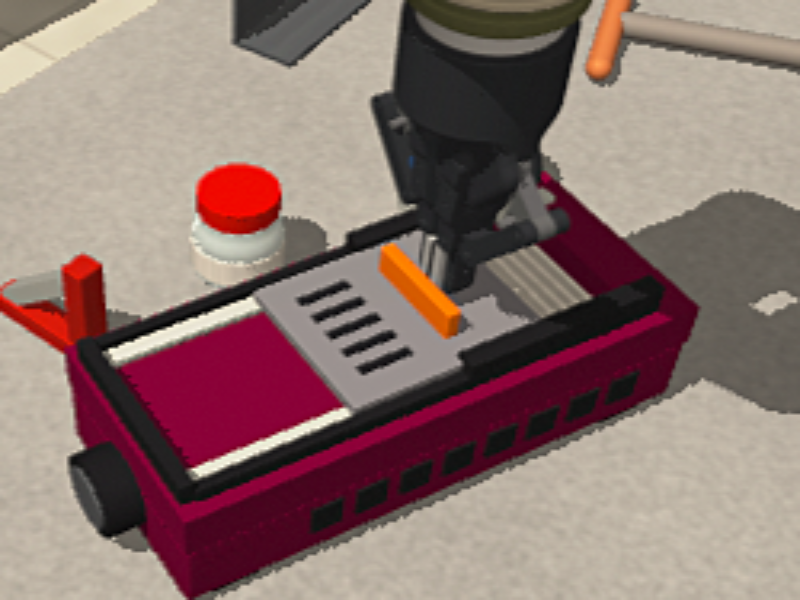

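The cover has moved halfway and lies flat, with the rib at crop (420,290) and the filter partly uncovered. Continuing.

Emit:
carry_out(targets=[{"x": 0.003, "y": 0.009, "z": 0, "ax": 0, "ay": 0, "az": 0, "hand": -1}, {"x": 0.006, "y": 0.018, "z": 0, "ax": 0, "ay": 0, "az": 0, "hand": -1}, {"x": 0.009, "y": 0.027, "z": 0, "ax": 0, "ay": 0, "az": 0, "hand": -1}, {"x": 0.0125, "y": 0.036, "z": 0, "ax": 0, "ay": 0, "az": 0, "hand": -1}, {"x": 0.0155, "y": 0.045, "z": 0, "ax": 0, "ay": 0, "az": 0, "hand": -1}])

```text
time_s: 6.5
eef_pos: [571.2, -28.3, 97.2]
ee_rot: [-0.411, -0.575, -0.411, 0.575]
force: [0.2, -0.4, 0.4]
grip_width: 0.005
```

Emit:
carry_out(targets=[{"x": 0.002, "y": 0.006, "z": 0, "ax": 0, "ay": 0, "az": 0, "hand": -1}, {"x": 0.004, "y": 0.012, "z": 0, "ax": 0, "ay": 0, "az": 0, "hand": -1}, {"x": 0.006, "y": 0.017, "z": 0, "ax": 0, "ay": 0, "az": 0, "hand": -1}, {"x": 0.0075, "y": 0.021, "z": 0, "ax": 0, "ay": 0, "az": 0, "hand": -1}, {"x": 0.0075, "y": 0.021, "z": 0, "ax": 0, "ay": 0, "az": 0, "hand": -1}])

```text
time_s: 7.12
eef_pos: [578.6, -7.8, 97.3]
ee_rot: [0.411, 0.575, 0.411, -0.575]
force: [-0.2, -1.1, -0.7]
grip_width: -0.0
```

Emit:
carry_out(targets=[{"x": -0.003, "y": -0.009, "z": 0, "ax": 0, "ay": 0, "az": 0, "hand": -1}, {"x": -0.003, "y": -0.009, "z": 0.03, "ax": 0, "ay": 0, "az": 0, "hand": -1}, {"x": -0.003, "y": -0.009, "z": 0.08, "ax": 0, "ay": 0, "az": 0, "hand": -1}, {"x": -0.033, "y": -0.059, "z": 0.11, "ax": 0, "ay": 0, "az": 0, "hand": -1}, {"x": -0.063, "y": -0.109, "z": 0.14, "ax": 0, "ay": 0, "az": 0, "hand": -1}])

```text
time_s: 7.75
eef_pos: [517.2, -113.8, 235.6]
ee_rot: [0.412, 0.575, 0.411, -0.575]
force: [0.3, -1.5, 0.4]
grip_width: 0.001
```

Emit:
carry_out(targets=[{"x": -0.05, "y": 0, "z": 0.02, "ax": 0, "ay": 0, "az": 0, "hand": -1}, {"x": -0.1, "y": 0, "z": 0.04, "ax": 0, "ay": 0, "az": 0, "hand": -1}, {"x": -0.13, "y": 0, "z": 0.04, "ax": 0, "ay": 0, "az": 0, "hand": -1}])

```text
time_s: 8.12
eef_pos: [386.7, -112.9, 275.8]
ee_rot: [0.412, 0.576, 0.41, -0.575]
force: [0.8, -0.5, 0.1]
grip_width: 0.001
```

```bash
python3 - <<'E'
from h import *
s=viewer.capture("side"); cv2.imwrite("pics/s4.png",cv2.resize(s[100:300,230:480],None,fx=3.2,fy=3))
t=viewer.capture("top"); cv2.imwrite("pics/t4.png",t)
for n,im,p in(("top",t,(275,250)),("side",s,(330,210))):
    r=cv2.minAreaRect(blob(im,(5,150,60),(19,255,255),p)); w=ray(n,r[0],110); d=w[:2]-[567.3,-41.3]
    print(n,np.round(r[0]),w.round(),"cover unit y",(d@[.32,.947]+10).round(1),"x",(d@[.947,-.32]).round(1))
q=ctrl.sense(); print(q["eef_pos"],q["force"],q["time_s"])
E
```

```text
top [275. 248.] [584.   7. 110.] cover unit y 61.2 x 0.8
side [323. 212.] [577.  14. 110.] cover unit y 65.1 x -8.2
[ 386.3427666  -112.66413194  275.15839532] [ 0.52922408 -0.2705463  -0.0778997 ] 8.225
```

View pics/s4.png

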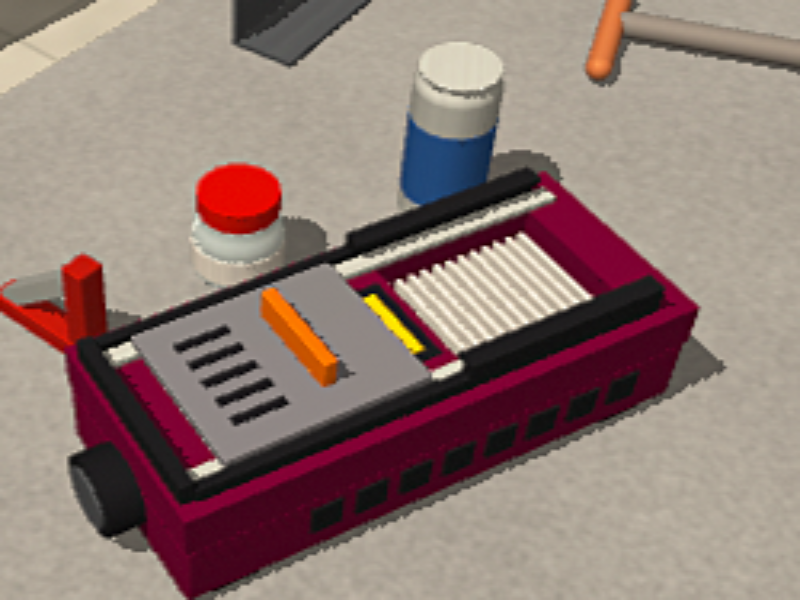

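The filter is completely uncovered (crop (490,290)). The cover lies flat between its guides, the tab is in, and the jar, can and magnet look unmoved.

```bash
python3 -c "from rig import finish_job; print(finish_job())"
```

```text
the job is handed in; nothing more can be done
None
```

I pressed the yellow tab to its hard stop (14 N felt, fingertips at z 80.8 mm). I then pushed the released cover by its rib off the filter opening with shut fingertips, pulled the arm clear, and handed the job in at about 8.2 s.

**Cover position:** the last check put the cover's origin at unit y ≈ 61 mm from the top view and 65 mm from the side view, against a required 38 to 88 mm.

**Sideways offset:** the two views disagreed, with x ≈ 1 mm from the top and −8 mm from the side. The side view's colour blob includes the rib's side face, so I trusted the top view. In the picture, the cover sits flat between its guides.

**Rest of the scene:** in the last side picture, the filter is fully uncovered and the tab is in. The jar, can and magnet square look unmoved; I judged that by eye and did not measure it. The wrist force read near zero with the arm clear.

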